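Roll a sample bar into the V-block

TASK

Roll the loose aluminium bar along the bench by its side, up the sloping lead-in and into the groove of the V-block, and leave it lying fully down in the groove with its end face against the stop plate. Only push it with your fingertips or the outside of your fingers: never take it between the fingers and never lift it. Leave everything else on the bench where it is.

Things in the scene. Friction and masses are not known exactly. Their poses are not given: they have to be found in the camera images.
- bar: Plain aluminium round bar, 40 mm diameter, 110 mm long, 0.26 to 0.5 kg, lying on its side on the bench, on the +y side of the V-block, nearly parallel to the groove (within 0.05 rad) but short of the stop plate: rolled straight in, its end stops 4 to 41 mm from the plate. Origin: its centre; x axis: the bar's axis (y and z turn as it rolls). It keeps its heading as it rolls, with slight resistance, and soon stops when left.
- vblock: Low steel V-block fixed to the bench, 105 mm long (x -60 to +45 mm). Origin: on the bench, under the groove's bottom line. x runs along the groove, z up. 120-degree groove, bottom line 2 mm above the bench. The bar rolls in from +y towards -y. The -y face rises at 30 degrees to 25 mm at y = -40 mm, a backstop. The -x end is open: the bar overhangs it, bare bench below.
- lip (a point): On the V-block: lip of the groove's low +y face (y = +14 mm, z = 10 mm), at x = 0. From it a flat top 10 mm high runs to y = +33 mm, then the lead-in slopes evenly down to the bench at y = +83 mm.
- stop (a point): On the V-block: middle of the foot of the stop plate's inner face, over the groove (x = +45, y = 0, z = 2 mm). The plate stands across the +x end of the groove, 12 mm thick, top 40 mm above the bench, y = -54 to +12 mm.
- seat (a point): Fixed point on the V-block: where the bar's centre lies when it is fully down in the groove with one end face touching the stop plate (x = -10, y = 0, z = 25 mm in the V-block's frame).
- bar_mid (a point): Point on the bar's axis at mid length (same as the bar's origin). Used to tell whether the bar is between the fingers.
- bar_a (a point): Point on the bar's axis 30 mm from mid length towards the bar's -x end.
- bar_b (a point): Point on the bar's axis 30 mm from mid length towards the bar's +x end.
- puck_a: Bystander: mounted specimen, black disc 30 mm diameter, 18 mm high. Origin: centre of underside.
- puck_b: Bystander: a second such specimen, 30 mm diameter, 18 mm high. Origin: centre of underside.
- stub: Bystander: short aluminium bar stub standing on end, 40 mm diameter, 55 mm high. Origin: centre of underside.
- bottle: Bystander: white bottle, 56 mm diameter, 150 mm high. Origin: centre of underside.
- dish: Bystander: shallow white dish, 70 mm diameter, 16 mm high. Origin: centre of underside.
- glasses: Bystander: open spectacles, 130 mm wide, 125 mm deep, 45 mm high. Origin: under the bridge; temples run to +x.
- brush: Bystander: cleaning brush lying down, 200 mm long, 20 mm thick, along its x. Origin: middle of underside.
Mind the look-alikes: they are no part of the job. What is shaped like the bar but blue or green is not meant.

How it is judged:
By the outcome, as a careful person would: the job done as asked, in the order asked, and still so for the second after the job is handed in, with the robot touching nothing.
It also fails if it takes over 54 s, if anything falls off the work surface, if the arm or the gripper's body presses on something with over 40 N, if the wrist force passes 120 N, or if a joint passes its speed limit or range.

ROBOT

A 6-joint arm with a two-finger parallel gripper is mounted at the origin on the work surface. World frame = base frame: x ahead of the robot, y to its left, z up, the work surface at z = 0. Lengths are in m, angles in rad, forces in N, time in s.
With the tool pointing down it reaches from about 0.375 to 0.9 m from the base axis. Payload 3.1 kg.
Tool frame: the origin (TCP) lies midway between the tips of the shut fingers; the grasp point (between the pads) lies 19 mm behind it; z points along the fingers, y is the line along which they close (so a half turn about z gives the same grasp; the last joint's range is limited). The gripper opens to 85 mm and grips with 20 to 120 N. Pads are 22 mm wide; open, the fingers measure 114 mm over their backs; the gripper's body (76 mm by 85 mm) begins 54 mm behind the grasp point. The pads swing forward as they close: fully open they stand 13 mm farther back than shut.
Start: joints at [0.952, 0.527, 1.433, -0, 1.181, -0.178], TCP at [0.267, 0.565, 0.231] pointing down, gripper open.
Joint ranges: [-3.08, 3.08], [-0.75, 2.2], [0.22, 2.44], [-1.43, 4.57], [0, 2.65], [-2.85, 2.85]. Speed limits (rad/s): [2.79, 2.79, 3.14, 3.14, 3.14, 3.14].

INTERFACE

Orientations are given as a unit quaternion [x, y, z, w].
In Python, from station import manip gives the robot as it stands. The module is installed in compiled form; this text tells all that it offers.
- The arm moves only by the tool apply_moves, never from a script. Its arguments are lists of equal length, an entry for each row: "claw": the gripper's target within -1 to 1 (fully open at 1, half-way at 0, shut at -1); "travel": the shift along the tool's x, y, z scaled (see below), a list of three; "turn": the turn, a rotation vector about the tool's x, y, z scaled (see below), a list of three. In form: {"claw": [claw, ...], "travel": [[dx, dy, dz], ...], "turn": [[rx, ry, rz], ...]}. A call has 1 to 5 rows; each row is the pose to reach, as a shift and turn from the pose commanded when the call began, along the tool's axes at that moment, turning the shorter way round; what a row does not reach only later rows make up. The controller multiplies each number of a shift by 800 mm and each number of a turn by 180 degrees. A row lasts 1/12 s, in which the tool goes at most 41.7 mm and 7.16 degrees, less where a joint would pass 70% of its speed; a pose out of reach is approached as far as the arm can. A call with a number of a shift or a turn outside -1 to 1 is refused whole. A call with a gripper value outside its range is refused whole. The fingers move at their own pace and stop on an object; "newtons" is the grip in N (left out, the last holds). Time passes only in rows, so rows that repeat a pose let the fingers close. It gives the time, the measured TCP pose, the force, the opening and the grip force at its end, in the units of the state.
- manip.sense(): the state, without advancing time (a new reading comes with each control period).
- manip.snapshot(name): name is "scene" or "top" or "wrist"; returns a dict with "pixels" (420x560x3 uint8, red, green, blue), "depth" (420x560 float32, m along the optical axis (not along the pixel's ray), 0 where there is no reading), "intrinsics" (3x3 intrinsics, pixels), "R" (3x3) and "t" (3): a world point X has camera coordinates R X + t. Camera axes: x right, y down, z forward; pixel columns grow to the right and rows downward; lengths in m; the calibration is good to about 2 mm. A picture is of the moment at which its call begins.
- manip.sign_off(): hands the job in; it is judged then, once.
The state is a dict: "t": time; "q": joint angles; "qd": joint speeds; "tau": joint torques, N m; "tcp_pos": TCP position; "tool_rot": TCP orientation; "force": force on the tool from outside, world axes, zero at the start; "ft_torque": the same for the moment, N m; "finger_gap": opening from 0.0 (shut) to 1.0 (fully open); "gripper_force": force on a finger pad.
Only numpy, scipy, OpenCV 4.12 (cv2) and the standard library are available. Lean on these libraries where they do the work, as an engineer would, in place of code of your own. Each camera call takes 0.05 s, during which the arm holds its last target. There are 200 camera calls.

## Working session

There is one attempt and no reset: what is moved stays moved. The work goes in short steps, Python scripts to look and compute and a tool call to move; the robot and the scene stay as the last step left them, time stands still between calls to the robot, and variables do not carry over. Pictures are saved under pics/ and viewed, at most 10 in all, crops included, and the job is handed in when it is done.

Besides the shell and the picture viewer there is one more tool, called after "Call:" as name(argument=value, ...), one argument or row to a line, values as JSON. apply_moves: Moves the arm, as the interface text tells. Shifts and turns lie within -1 to 1; 1 stands for 800 mm of shift or 180 degrees of turn. Its arguments: {"type":"object","properties":{"claw":{"type":"array","items":{"type":"number"}},"travel":{"type":"array","items":{"type":"array","items":{"type":"number"}}},"turn":{"type":"array","items":{"type":"array","items":{"type":"number"}}},"newtons":{"type":"number"}},"required":["claw","travel","turn"]}

```bash
mkdir -p pics; python3 - <<'E'
from station import manip
import cv2,numpy as np
for n in ["scene","top"]:
    s=manip.snapshot(n); cv2.imwrite(f"pics/{n}0.png",s["pixels"][:,:,::-1]); np.savez(f"{n}0.npz",**s)
    R,t=s["R"],s["t"];print(n,-R.T@t,R.tolist(),s["intrinsics"].tolist())
print(manip.sense())
E
```

```text
scene [1.24962151 0.15762477 0.91599238] [[-0.2977348827512535, 0.9546389280898017, 0.004296110875278605], [0.7318287170087062, 0.23112944212229064, -0.6410974262509799], [-0.6130095175072645, -0.18773304972698351, -0.7674474793011685]] [[464.7992993357082, 0.0, 283.10538139709456], [0.0, 464.7992993357082, 204.56221854935916], [0.0, 0.0, 1.0]]
top [ 0.51079361 -0.08835883  1.04172397] [[-0.0027171890813030876, -0.9999659766742782, -0.00778860561030475], [-0.9975497473276631, 0.0032549483772625724, -0.06988495487282412], [0.06990792866343384, 0.007579630922266543, -0.9975246516778773]] [[408.1649325362108, 0.0, 279.1287190283422], [0.0, 408.1649325362108, 213.47956366840893], [0.0, 0.0, 1.0]]
{'t': 0.1, 'q': array([ 9.51531138e-01,  5.28394995e-01,  1.43379670e+00, -1.47993819e-05,
        1.18140216e+00, -1.78535540e-01]), 'qd': array([-0.00061764, -0.00086576, -0.00379722,  0.00131635,  0.00154805,
       -0.00117643]), 'tau': array([ 2.14952474e-04, -4.43303382e+01, -1.78585589e+01, -2.22057051e-04,
        3.82498067e-03,  2.44359711e-05]), 'tcp_pos': array([0.26623428, 0.56473298, 0.23041092]), 'tool_rot': array([ 2.18582783e-01,  9.75817896e-01, -9.24702464e-04, -3.82333937e-04]), 'force': array([ 0.36982053,  0.20729424, -0.08925835]), 'ft_torque': array([-0.01117127,  0.03199694, -0.01079872]), 'gripper_force': 0.0, 'finger_gap': 1.0016456640271678}
```

View pics/top0.png

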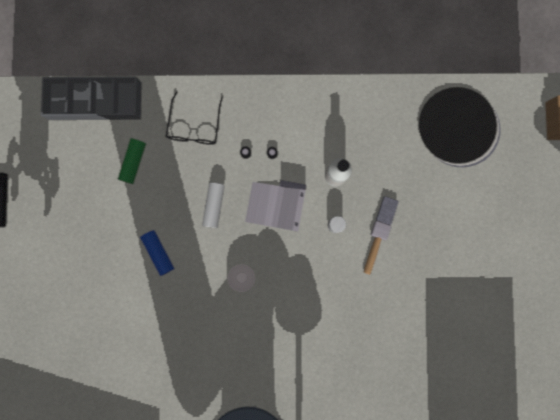

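View pics/scene0.png

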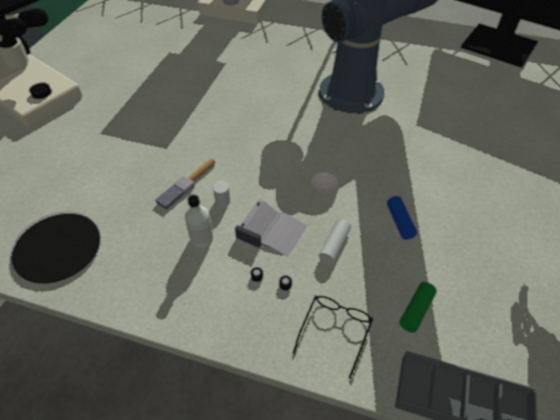

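The top view shows the bar at about (213,205) and the V-block at about (276,206). The pucks are at (246,152) and (272,152), the glasses at (195,120), and the dish at (242,278). Next I'll zoom in on the top view and measure.

```bash
cat > h.py <<'E'
import numpy as np,cv2
def cloud(s):
    K,R,t,d=s["intrinsics"],s["R"],s["t"],s["depth"]
    v,u=np.mgrid[:d.shape[0],:d.shape[1]]
    c=np.stack([(u-K[0,2])/K[0,0]*d,(v-K[1,2])/K[1,1]*d,d],-1)
    return (c-t)@R
def ray(s,u,v,z):
    K,R,t=s["intrinsics"],s["R"],s["t"]
    o=-R.T@t; r=R.T@np.linalg.solve(K,[u,v,1.]); return o+r*(z-o[2])/r[2]
def proj(s,X):
    c=s["intrinsics"]@(s["R"]@np.asarray(X)+s["t"]); return c[:2]/c[2]
E
python3 - <<'E'
from h import *
a=np.load("top0.npz"); b=np.load("scene0.npz")
P=cloud(a)
print("bench z",np.median(P[240:260,320:360,2]))
h=P[...,2]
c=a["pixels"][140:300,180:360,::-1]; c=cv2.resize(c,None,fx=4,fy=3.7,interpolation=cv2.INTER_CUBIC)
c=cv2.convertScaleAbs(c,alpha=1.5); cv2.imwrite("pics/t1.png",c)
np.set_printoptions(linewidth=250)
print((h[178:236:3,196:312:4]*1000).round().astype(int))
# bar: points above 12mm in bar's region
for s,win in ((a,(175,235,198,228)),(b,(210,275,312,358))):
    p=cloud(s); m=np.zeros(p.shape[:2],bool); m[win[0]:win[1],win[2]:win[3]]=1
    m&=(p[...,2]>.012)&(p[...,2]<.06); q=p[m]; mu=q[:,:2].mean(0); w,V=np.linalg.eigh(np.cov(q[:,:2].T)); 
    ax=V[:,1]*np.sign(V[0,1]); e=(q[:,:2]-mu)@ax; r=(q[:,:2]-mu)@[-ax[1],ax[0]]
    print(len(q),mu,np.degrees(np.arctan2(ax[1],ax[0])),np.percentile(e,[0,1,50,99,100]),np.percentile(r,[0,1,99,100]),np.percentile(q[:,2],[50,95,99]))
E
```

```text
bench z -0.00044303672131387333
[[  -1    3   -1    2   -1    0    3    2   -2    5   -1    2   -5    2    3    0   -3    0    0   -1    0    0   -2    2    1   -1    4   -3    1]
 [  -2    2   -1   -1    0   -2    2   -3    2    0    1    2   -2    2   -1    1   -1    1    1   -4    0    1   41   40    0   -3    1   -1    2]
 [   1   -1    0    1   39   38   36    2   -2    0    0   -3   -3    0   -2   -1    2    6    7   -2    0   39   36   38   39   40   39   38   -1]
 [  -3   -1    1    3   38   37   37 1042    2   -5    2    3    0    0    2   -3    5    9    9    8   10    8    2   14   29   41   41   40   -1]
 [   0   -2    1   30   39   37   33    2    2   -3   -2    2    0    2    0    2    5    8    9    6   11    6    4   12   14   21   26   25    3]
 [   2   -2   -2   30   40   39   33   -3    0    3   -1    0    1    1   -1    3    6    3   11    8   10    5    7    7   13   18   22   20    1]
 [  -5    2    3   33   38   39   30    0   -1    0    5    0   -2   -2    1    3    5    9   11   10    8    2    3    9   15   23   27   27    3]
 [  -1    1    1   34   38   36 
[... 1600 characters left out ...]
 1    5    0   -1   -2 1042   -2   -1   -1    2   -2   -1    0    3   -1   -3   -1    0    0    1   -3   -1    1    0   -2   -1    1    2    0]
 [  -1    0    2    0   -2   -1    0    1    2    0    1   -3   -3    1    1    0   -3   -3   -2   -1    0   -2    1    3    2    0    2   -2   -3]]
697 [0.60334064 0.08257188] -8.723519081467346 [-5.44944076e-02 -5.34170535e-02  2.10228820e-05  5.38623209e-02  5.50661812e-02] [-0.01766767 -0.01684035  0.02069574  0.02159007] [0.03678419 0.04125956 0.04275401]
730 [0.6116642  0.08963268] -9.650305590452856 [-0.06343898 -0.06162273  0.00223947  0.0482154   0.0486773 ] [-0.02178887 -0.02040432  0.01725146  0.01798505] [0.03582383 0.04055749 0.04201742]
```

View pics/t1.png

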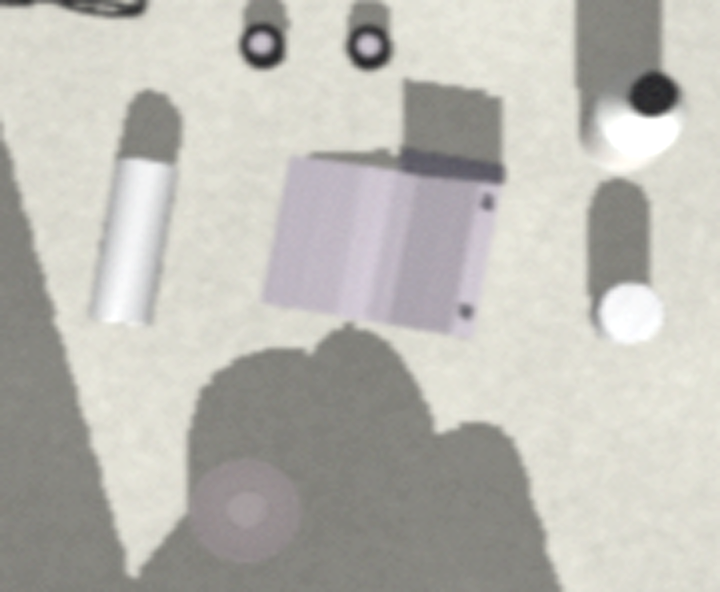

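The crop shows the V-block's lead-in corners at (262,302) and (290,157). The stop plate's top runs from (402,150) to (503,182), and the bar lies at (95-175,158-323). I'll fit the poses from these.

```bash
cat >> h.py <<'E'
from scipy.optimize import least_squares
def W(p,x,y,z=0):
    c,s=np.cos(p[2]),np.sin(p[2]); return np.array([p[0]+c*x-s*y,p[1]+s*x+c*y,z])
E
python3 - <<'E'
from h import *
a=np.load("top0.npz"); b=np.load("scene0.npz")
C=[((262,302),(-60,83,0)),((290,157),(45,83,0)),((402,150),(57,12,40)),((400,174),(45,12,40)),((503,165),(57,-54,40)),((503,182),(45,-54,40)),((472,338),(-60,-54,25))]
O=[(ray(a,180+u/4,140+v/3.7,m[2]/1e3),np.array(m)/1e3) for (u,v),m in C]
f=lambda p:np.concatenate([(W(p,*m)-o)[:2] for o,m in O])
r=least_squares(f,[.6,-.03,-.16]); print("vblock",r.x,np.degrees(r.x[2]));print((f(r.x)*1e3).round(1).reshape(-1,2).tolist())
for m in [(-60,83,0),(45,83,0),(45,12,40),(57,-54,40)]: print("scene px",m,proj(b,W(r.x,*(np.array(m)/1e3))).round(1))
# bar
Q=[]
for s,win in ((a,(175,235,198,228)),(b,(210,275,312,358))):
    p=cloud(s)[win[0]:win[1],win[2]:win[3]].reshape(-1,3); Q.append(p[(p[:,2]>.015)&(p[:,2]<.05)])
def res(p,q):
    n=np.array([-np.sin(p[1]),np.cos(p[1])]); d=(q[:,:2]-[.603,0])@n-p[0]*np.cos(p[1]); return np.hypot(d,q[:,2]-p[2])-.02
for q in Q+[np.vstack(Q)]:
    z=least_squares(res,[.083,-.16,.02],args=(q,),loss="soft_l1",f_scale=.002).x
    ax=np.array([np.cos(z[1]),np.sin(z[1])]); e=q[:,:2]@ax
    e-=np.array([.603,z[0]])@ax; lo,hi=np.percentile(e,[1,99])
    c=np.array([.603,z[0]])+ax*(lo+hi)/2
    d=c-r.x[:2]; cc,ss=np.cos(r.x[2]),np.sin(r.x[2])
    print("bar",z,"deg",np.degrees(z[1]),"len",hi-lo,"c",c,"in block",cc*d[0]+ss*d[1],-ss*d[0]+cc*d[1])
E
```

```text
vblock [ 0.60502471 -0.08562334 -0.17943904] -10.281099915561647
[[-2.4, 1.2], [-0.0, 0.1], [0.6, 0.4], [4.9, 1.2], [-0.9, -2.2], [-1.2, -0.1], [-1.0, -0.6]]
scene px (-60, 83, 0) [306.1 224. ]
scene px (45, 83, 0) [286.7 255.4]
scene px (45, 12, 40) [259.8 233.9]
scene px (57, -54, 40) [232.9 227. ]
bar [ 0.08546753 -0.15016799  0.01978374] deg -8.603992189869055 len 0.10726393081058172 c [0.60400114 0.08531605] in block -0.031515997189371314 0.1680120943268249
bar [ 0.08854713 -0.15423435  0.01920667] deg -8.836977564881323 len 0.1097076922793763 c [0.60470447 0.08828214] in block -0.03135333700319716 0.17105608894058735
bar [ 0.08686053 -0.15311752  0.01964988] deg -8.772987823016143 len 0.10854142422412516 c [0.60448569 0.08663125] in block -0.031273964169110526 0.16939265961115177
```

```bash
cat > go.py <<'E'
import sys,numpy as np
from scipy.spatial.transform import Rotation as Ro
from station import manip
s=manip.sense(); R=Ro.from_quat(s["tool_rot"]); p=np.array(s["tcp_pos"])
print("t",round(s["t"],2),"tcp",p.round(4),"F",s["force"].round(1),"q6",s["q"][5].round(2),"tool y deg",np.degrees(np.arctan2(*R.as_matrix()[1::-1,1])).round(2))
if len(sys.argv)>1:
    g=[float(v) for v in sys.argv[1:5]]; h=np.radians(g[3])
    y=np.array([np.cos(h),np.sin(h),0]); z=np.array([0,0,-1.]); G=Ro.from_matrix(np.c_[np.cross(y,z),y,z])
    print("travel",(R.inv().apply(np.array(g[:3])-p)/.8).round(4),"turn",((R.inv()*G).as_rotvec()/np.pi).round(4))
E
python3 go.py .613 .136 .23 -10
```

```text
t 0.1 tcp [0.2662 0.5647 0.2304] F [ 0.4  0.2 -0.1] q6 -0.18 tool y deg 64.75
travel [-0.6207 -0.2998  0.0009] turn [-6.000e-04  3.000e-04  4.153e-01]
```

Call:
apply_moves(
  claw=[-1, -1, -1, -1, -1],
  travel=[
    [-0.62, -0.3, 0],
    [-0.62, -0.3, 0],
    [-0.62, -0.3, 0],
    [-0.62, -0.3, 0],
    [-0.62, -0.3, 0],
  ],
  turn=[
    [0, 0, 0.415],
    [0, 0, 0.415],
    [0, 0, 0.415],
    [0, 0, 0.415],
    [0, 0, 0.415],
  ],
)

```text
t: 0.52
tcp_pos: [0.398, 0.4015, 0.2309]
tool_rot: [0.51, 0.86, -0.0, -0.0]
force: [0.7, 1.3, 0.1]
finger_gap: 0.301
gripper_force: 0.0
```

```bash
python3 go.py .613 .136 .23 -10
```

```text
t 0.52 tcp [0.398  0.4015 0.2309] F [0.7 1.3 0.1] q6 0.09 tool y deg 28.62
travel [-0.4201  0.0769  0.0011] turn [-3.000e-04  1.000e-04  2.146e-01]
```

Call:
apply_moves(
  claw=[-1, -1, -1, -1, -1],
  travel=[
    [-0.42, 0.077, 0],
    [-0.42, 0.077, 0],
    [-0.42, 0.077, 0],
    [-0.42, 0.077, 0],
    [-0.42, 0.077, 0],
  ],
  turn=[
    [0, 0, 0.2146],
    [0, 0, 0.2146],
    [0, 0, 0.2146],
    [0, 0, 0.2146],
    [0, 0, 0.2146],
  ],
)

```text
t: 0.93
tcp_pos: [0.5302, 0.2401, 0.231]
tool_rot: [0.75, 0.661, -0.0, -0.0]
force: [0.4, 0.5, 0.0]
finger_gap: 0.003
gripper_force: 0.0
```

```bash
python3 go.py .613 .136 .1 -10
```

```text
t 0.93 tcp [0.5302 0.2401 0.231 ] F [0.4 0.5 0. ] q6 0.36 tool y deg -7.23
travel [-0.1161  0.1192  0.1636] turn [-0.0003  0.0001  0.0154]
```

Call:
apply_moves(
  claw=[-1, -1, -1, -1, -1],
  travel=[
    [-0.1161, 0.1192, 0.1636],
    [-0.1161, 0.1192, 0.1636],
    [-0.1161, 0.1192, 0.1636],
    [-0.1161, 0.1192, 0.1636],
    [-0.1161, 0.1192, 0.1636],
  ],
  turn=[
    [0, 0, 0.0154],
    [0, 0, 0.0154],
    [0, 0, 0.0154],
    [0, 0, 0.0154],
    [0, 0, 0.0154],
  ],
)

```text
t: 1.35
tcp_pos: [0.6133, 0.135, 0.0964]
tool_rot: [0.765, 0.644, -0.002, -0.001]
force: [1.1, 0.5, -1.2]
finger_gap: -0.006
gripper_force: 0.0
```

```bash
python3 go.py .613 .136 .016 -10; python3 - <<'E'
from station import manip
import cv2
s=manip.snapshot("wrist"); cv2.imwrite("pics/w0.png",s["pixels"][:,:,::-1])
E
```

```text
t 1.35 tcp [0.6133 0.135  0.0964] F [ 1.1  0.5 -1.2] q6 0.21 tool y deg -9.8
travel [ 0.0013 -0.0002  0.1005] turn [-0.0012  0.0006  0.0011]
```

View pics/w0.png

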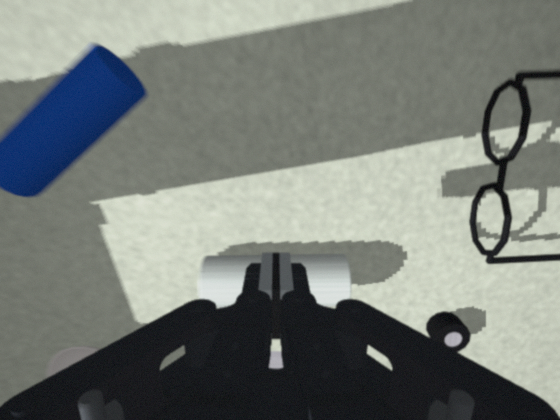

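The wrist view shows the shut fingers at about (275,275), centred along the bar, which spans columns 200–350. I'll go down behind it.

Call:
apply_moves(
  claw=[-1, -1, -1, -1, -1],
  travel=[
    [0.0, 0, 0.05],
    [0.0, 0, 0.08],
    [0.0, 0, 0.1],
    [0.0, 0, 0.1],
    [0, 0, 0.1],
  ],
  turn=[
    [0, 0, 0],
    [0, 0, 0],
    [0, 0, 0],
    [0, 0, 0],
    [0, 0, 0],
  ],
)

```text
t: 1.82
tcp_pos: [0.6122, 0.1388, 0.0199]
tool_rot: [0.764, 0.645, -0.001, -0.001]
force: [0.3, 0.4, 0.3]
finger_gap: 0.002
gripper_force: 0.0
```

```bash
python3 go.py .6055 .090 .016 -10
```

```text
t 1.82 tcp [0.6122 0.1388 0.0199] F [0.3 0.4 0.3] q6 0.21 tool y deg -9.62
travel [-0.0616  0.002   0.0049] turn [-0.0007  0.0001  0.0021]
```

Call:
apply_moves(
  claw=[-1, -1, -1, -1, -1],
  travel=[
    [-0.01, 0, 0.005],
    [-0.02, 0, 0.005],
    [-0.03, 0, 0.005],
    [-0.04, 0, 0.005],
    [-0.05, 0, 0.005],
  ],
  turn=[
    [0, 0, 0],
    [0, 0, 0],
    [0, 0, 0],
    [0, 0, 0],
    [0, 0, 0],
  ],
)

```text
t: 2.23
tcp_pos: [0.6067, 0.0978, 0.0174]
tool_rot: [0.764, 0.645, 0.0, 0.001]
force: [0.5, -0.1, -0.0]
finger_gap: 0.003
gripper_force: 0.1
```

```bash
cat > bar.py <<'E'
from h import *
from station import manip
import sys
B=np.array([.6050,-.0856,-.1794])
def fit(s,c0,zmax=.075):
    p=cloud(s); yv=p[...,:2]-c0; ax0=np.array([np.cos(-.17),np.sin(-.17)])
    l=yv@ax0; d=yv@[-ax0[1],ax0[0]]
    img=s["pixels"].astype(int); 
    m=(abs(l)<.085)&(abs(d)<.03)&(p[...,2]>float(sys.argv[3]))&(p[...,2]<zmax)&(img.max(-1)>110)
    return p[m]
c0=np.array([float(sys.argv[1]),float(sys.argv[2])])
def res(p,q):
    n=np.array([-np.sin(p[1]),np.cos(p[1])]); d=(q[:,:2]-c0)@n-p[0]; return np.hypot(d,q[:,2]-p[2])-.02
for n in ["top","scene"]:
    s=manip.snapshot(n); q=fit(s,c0)
    if len(q)<40: print(n,len(q)); continue
    r=least_squares(res,[0,-.16,.022],args=(q,),loss="soft_l1",f_scale=.002); z=r.x
    ax=np.array([np.cos(z[1]),np.sin(z[1])]); e=(q[:,:2]-c0)@ax; lo,hi=np.percentile(e,[1,99]); 
    c=c0+z[0]*np.array([-ax[1],ax[0]])+ax*(lo+hi)/2; d=c-B[:2]; C,S=np.cos(B[2]),np.sin(B[2])
    print(n,len(q),"deg %.1f z %.4f len %.4f"%(np.degrees(z[1]),z[2],hi-lo),"c",c.round(4),"block",[round(C*d[0]+S*d[1],4),round(-S*d[0]+C*d[1],4)])
E
python3 go.py .5955 .040 .016 -10; python3 bar.py .60 .07 .015
```

```text
t 2.23 tcp [0.6067 0.0978 0.0174] F [ 0.5 -0.1 -0. ] q6 0.15 tool y deg -9.67
travel [-0.0735 -0.0017  0.0017] turn [ 0.0005 -0.      0.0018]
top 693 deg -8.9 z 0.0197 len 0.1071 c [0.601  0.0663] block [np.float64(-0.0311), np.float64(0.1487)]
scene 418 deg -9.0 z 0.0192 len 0.1041 c [0.6028 0.0644] block [np.float64(-0.029), np.float64(0.1472)]
```

Call:
apply_moves(
  claw=[-1, -1, -1, -1, -1],
  travel=[
    [-0.01, 0, 0],
    [-0.02, 0, 0],
    [-0.03, 0, 0],
    [-0.04, 0, 0],
    [-0.05, 0, 0],
  ],
  turn=[
    [0, 0, 0],
    [0, 0, 0],
    [0, 0, 0],
    [0, 0, 0],
    [0, 0, 0],
  ],
)

```text
t: 2.75
tcp_pos: [0.5995, 0.0587, 0.0164]
tool_rot: [0.764, 0.645, -0.0, -0.0]
force: [0.1, 0.4, 0.1]
finger_gap: -0.0
gripper_force: 0.1
```

Call:
apply_moves(
  claw=[-1, -1, -1, -1, -1],
  travel=[
    [-0.008, 0, 0],
    [-0.016, 0, 0],
    [-0.024, 0, 0],
    [-0.032, 0, 0],
    [-0.04, 0, 0],
  ],
  turn=[
    [0, 0, 0],
    [0, 0, 0],
    [0, 0, 0],
    [0, 0, 0],
    [0, 0, 0],
  ],
)

```text
t: 3.17
tcp_pos: [0.5946, 0.0278, 0.0167]
tool_rot: [0.764, 0.645, 0.001, 0.0]
force: [1.1, 2.1, 2.4]
finger_gap: 0.002
gripper_force: 1.5
```

```bash
python3 go.py .597 .040 .018 -10; python3 bar.py .591 -.005 .022
```

```text
t 3.17 tcp [0.5946 0.0278 0.0167] F [1.1 2.1 2.4] q6 0.03 tool y deg -9.68
travel [ 0.0155  0.0004 -0.0017] turn [ 0.0003 -0.0003  0.0018]
top 291 deg -9.2 z 0.0218 len 0.1081 c [ 0.5899 -0.0031] block [np.float64(-0.0296), np.float64(0.0785)]
scene 309 deg -9.3 z 0.0214 len 0.0896 c [ 0.5991 -0.0048] block [np.float64(-0.0202), np.float64(0.0785)]
```

Call:
apply_moves(
  claw=[-1, -1, -1, -1, -1],
  travel=[
    [-0.008, 0, -0.001],
    [-0.016, 0, -0.001],
    [-0.024, 0, -0.001],
    [-0.032, 0, -0.001],
    [-0.04, 0, -0.001],
  ],
  turn=[
    [0, 0, 0],
    [0, 0, 0],
    [0, 0, 0],
    [0, 0, 0],
    [0, 0, 0],
  ],
)

```text
t: 3.68
tcp_pos: [0.5889, -0.0041, 0.0173]
tool_rot: [0.764, 0.645, 0.0, 0.0]
force: [0.6, 3.1, 1.9]
finger_gap: -0.004
gripper_force: 1.4
```

Call:
apply_moves(
  claw=[-1, -1, -1, -1, -1],
  travel=[
    [-0.007, 0, 0],
    [-0.014, 0, 0],
    [-0.021, 0, 0],
    [-0.028, 0, 0],
    [-0.031, 0, 0],
  ],
  turn=[
    [0, 0, 0],
    [0, 0, 0],
    [0, 0, 0],
    [0, 0, 0],
    [0, 0, 0],
  ],
)

```text
t: 4.1
tcp_pos: [0.5844, -0.0293, 0.017]
tool_rot: [0.764, 0.645, -0.0, -0.0]
force: [1.2, 0.1, 0.3]
finger_gap: -0.001
gripper_force: 0.0
```

```bash
python3 go.py ; python3 bar.py .577 -.070 .032
```

```text
t 4.1 tcp [ 0.5844 -0.0293  0.017 ] F [1.2 0.1 0.3] q6 -0.07 tool y deg -9.68
top 34
scene 287 deg -9.4 z 0.0294 len 0.0906 c [ 0.589  -0.0644] block [np.float64(-0.0195), np.float64(0.018)]
```

Call:
apply_moves(
  claw=[-1, -1, -1, -1, -1],
  travel=[
    [-0.005, 0, 0],
    [-0.01, 0, 0],
    [-0.015, 0, 0],
    [-0.017, 0, 0],
    [-0.017, 0, 0],
  ],
  turn=[
    [0, 0, 0],
    [0, 0, 0],
    [0, 0, 0],
    [0, 0, 0],
    [0, 0, 0],
  ],
)

```text
t: 4.62
tcp_pos: [0.5825, -0.0419, 0.0172]
tool_rot: [0.764, 0.645, -0.0, 0.0]
force: [-0.1, 0.5, 0.8]
finger_gap: -0.005
gripper_force: 0.0
```

```bash
python3 go.py ; python3 bar.py .577 -.080 .032
```

```text
t 4.62 tcp [ 0.5825 -0.0419  0.0172] F [-0.1  0.5  0.8] q6 -0.09 tool y deg -9.67
top 27
scene 277 deg -11.1 z 0.0243 len 0.0859 c [ 0.5895 -0.0795] block [np.float64(-0.0163), np.float64(0.0032)]
```

Call:
apply_moves(
  claw=[-1, -1, -1, -1, -1],
  travel=[
    [0.02, 0, 0],
    [0.03, 0, -0.02],
    [0.03, 0, -0.07],
    [0.03, 0, -0.11],
    [0.03, 0, -0.11],
  ],
  turn=[
    [0, 0, 0],
    [0, 0, 0],
    [0, 0, 0],
    [0, 0, 0],
    [0, 0, 0],
  ],
)

```text
t: 5.13
tcp_pos: [0.5908, -0.018, 0.1112]
tool_rot: [0.764, 0.646, 0.004, 0.005]
force: [0.6, 0.0, 0.5]
finger_gap: 0.001
gripper_force: 0.0
```

```bash
python3 -c "
from h import W
print(W([.6050,-.0856,-.1794],-.120,0))"; python3 go.py .487 -.064 .105 -10.3; python3 bar.py .577 -.080 .032; python3 - <<'E'
from station import manip
import cv2
s=manip.snapshot("scene"); c=s["pixels"][180:300,200:380,::-1]
cv2.imwrite("pics/s2.png",cv2.convertScaleAbs(cv2.resize(c,None,fx=4,fy=4,interpolation=cv2.INTER_CUBIC),alpha=1.4))
E
```

```text
[ 0.48692589 -0.06418729  0.        ]
t 5.13 tcp [ 0.5908 -0.018   0.1112] F [0.6 0.  0.5] q6 -0.05 tool y deg -9.58
travel [-0.0783 -0.1185  0.0063] turn [0.0038 0.0002 0.004 ]
top 613 deg -10.2 z 0.0248 len 0.1070 c [ 0.5782 -0.0802] block [np.float64(-0.0273), np.float64(0.0005)]
scene 515 deg -10.4 z 0.0244 len 0.1079 c [ 0.5781 -0.077 ] block [np.float64(-0.0281), np.float64(0.0037)]
```

View pics/s2.png

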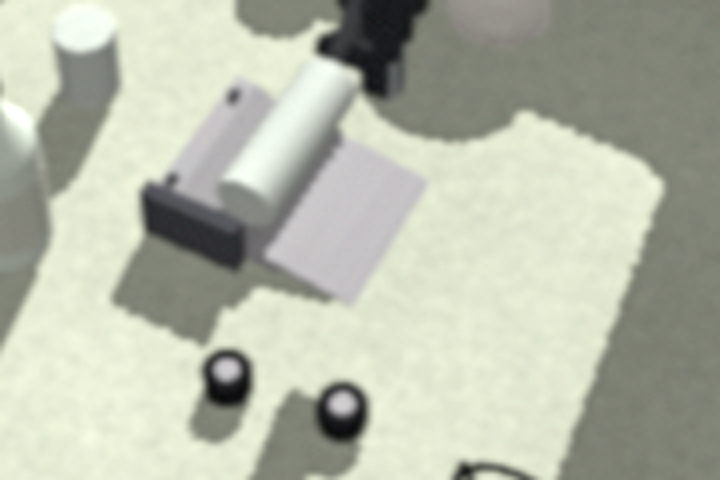

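The bar lies in the groove, seen in the crop from (245,200) to (335,70), with about an 18 mm gap to the stop plate at (195,225). Next I'll go round to its -x end.

Call:
apply_moves(
  claw=[-1, -1, -1, -1, -1],
  travel=[
    [-0.079, -0.1185, 0],
    [-0.079, -0.1185, 0],
    [-0.079, -0.1185, 0],
    [-0.079, -0.1185, 0],
    [-0.079, -0.1185, 0],
  ],
  turn=[
    [0, 0, 0.0035],
    [0, 0, 0.0035],
    [0, 0, 0.0035],
    [0, 0, 0.0035],
    [0, 0, 0.0035],
  ],
)

```text
t: 5.7
tcp_pos: [0.48, -0.0642, 0.104]
tool_rot: [0.768, 0.64, -0.001, -0.002]
force: [0.9, 0.8, 0.0]
finger_gap: -0.001
gripper_force: 0.0
```

```bash
python3 go.py .487 -.064 .02 -10.3
```

```text
t 5.7 tcp [ 0.48   -0.0642  0.104 ] F [0.9 0.8 0. ] q6 -0.18 tool y deg -10.41
travel [0.0017 0.009  0.105 ] turn [-0.0014 -0.0003 -0.0006]
```

Call:
apply_moves(
  claw=[-1, -1, -1, -1, -1],
  travel=[
    [0, 0, 0.05],
    [0, 0, 0.09],
    [0, 0, 0.105],
    [0, 0, 0.105],
    [0, 0, 0.105],
  ],
  turn=[
    [0, 0, 0],
    [0, 0, 0],
    [0, 0, 0],
    [0, 0, 0],
    [0, 0, 0],
  ],
)

```text
t: 6.12
tcp_pos: [0.4831, -0.0639, 0.02]
tool_rot: [0.767, 0.641, -0.0, -0.001]
force: [0.6, 0.0, -0.6]
finger_gap: 0.003
gripper_force: 0.0
```

```bash
python3 go.py .5243 -.071 .02 -10.3; python3 -c "
from h import W
print(W([.6050,-.0856,-.1794],-.0795,0))"; 
```

```text
t 6.12 tcp [ 0.4831 -0.0639  0.02  ] F [ 0.6  0.  -0.6] q6 -0.18 tool y deg -10.24
travel [ 0.0004  0.0523 -0.0001] turn [-0.0004 -0.0001  0.0003]
[ 0.5267759  -0.07141408  0.        ]
```

Call:
apply_moves(
  claw=[-1, -1, -1, -1, -1],
  travel=[
    [0, 0.015, 0],
    [0, 0.028, 0],
    [0, 0.036, 0],
    [0, 0.042, 0],
    [0, 0.047, 0],
  ],
  turn=[
    [0, 0, 0],
    [0, 0, 0],
    [0, 0, 0],
    [0, 0, 0],
    [0, 0, 0],
  ],
)

```text
t: 6.53
tcp_pos: [0.519, -0.0705, 0.0219]
tool_rot: [0.767, 0.641, -0.0, -0.001]
force: [-3.8, 0.3, 2.1]
finger_gap: -0.002
gripper_force: 1.7
```

Call:
apply_moves(
  claw=[-1, -1, -1, -1],
  travel=[
    [0, 0.002, 0],
    [0, 0.004, 0],
    [0, 0.006, 0],
    [0, 0.006, 0],
  ],
  turn=[
    [0, 0, 0],
    [0, 0, 0],
    [0, 0, 0],
    [0, 0, 0],
  ],
)

```text
t: 6.87
tcp_pos: [0.5241, -0.0717, 0.0213]
tool_rot: [0.768, 0.641, 0.0, -0.0]
force: [-2.1, 1.1, 1.0]
finger_gap: -0.004
gripper_force: 1.4
```

```bash
python3 go.py; python3 bar.py .592 -.080 .032
```

```text
t 6.87 tcp [ 0.5241 -0.0717  0.0213] F [-2.1  1.1  1. ] q6 -0.17 tool y deg -10.28
top 248 deg -10.3 z 0.0247 len 0.0637 c [ 0.614  -0.0868] block [np.float64(0.0091), np.float64(0.0004)]
scene 133 deg -9.8 z 0.0256 len 0.1325 c [ 0.5816 -0.0766] block [np.float64(-0.0246), np.float64(0.0047)]
```

Call:
apply_moves(
  claw=[-1, -1, -1, -1],
  travel=[
    [0, 0.001, 0],
    [0, 0.002, 0],
    [0, 0.003, 0],
    [0, 0.003, 0],
  ],
  turn=[
    [0, 0, 0],
    [0, 0, 0],
    [0, 0, 0],
    [0, 0, 0],
  ],
)

```text
t: 7.3
tcp_pos: [0.5271, -0.0724, 0.0212]
tool_rot: [0.768, 0.641, 0.0, 0.0]
force: [-1.9, 0.2, -0.3]
finger_gap: 0.003
gripper_force: 1.0
```

Call:
apply_moves(
  claw=[-1, -1, -1],
  travel=[
    [0, 0.001, 0],
    [0, 0.0015, 0],
    [0, 0.0015, 0],
  ],
  turn=[
    [0, 0, 0],
    [0, 0, 0],
    [0, 0, 0],
  ],
)

```text
t: 7.55
tcp_pos: [0.5281, -0.0725, 0.0212]
tool_rot: [0.768, 0.641, 0.0, 0.0]
force: [-2.1, 0.3, 1.3]
finger_gap: -0.0
gripper_force: 1.0
```

Call:
apply_moves(
  claw=[-1, -1, -1],
  travel=[
    [0, 0.001, 0],
    [0, 0.0015, 0],
    [0, 0.0015, 0],
  ],
  turn=[
    [0, 0, 0],
    [0, 0, 0],
    [0, 0, 0],
  ],
)

```text
t: 7.8
tcp_pos: [0.5281, -0.0725, 0.0212]
tool_rot: [0.768, 0.641, -0.001, -0.001]
force: [-5.8, -0.5, 3.1]
finger_gap: 0.0
gripper_force: 2.3
```

Call:
apply_moves(
  claw=[-1, -1, -1],
  travel=[
    [0, 0.001, 0],
    [0, 0.0015, 0],
    [0, 0.0015, 0],
  ],
  turn=[
    [0, 0, 0],
    [0, 0, 0],
    [0, 0, 0],
  ],
)

```text
t: 8.05
tcp_pos: [0.5281, -0.0724, 0.0212]
tool_rot: [0.767, 0.641, -0.001, -0.002]
force: [-7.2, -0.3, 4.2]
finger_gap: -0.001
gripper_force: 3.3
```

```bash
python3 - <<'E'
from station import manip
import cv2
s=manip.snapshot("scene"); c=s["pixels"][200:270,220:320,::-1]
cv2.imwrite("pics/s3.png",cv2.convertScaleAbs(cv2.resize(c,None,fx=7,fy=7,interpolation=cv2.INTER_CUBIC),alpha=1.4))
E
```

```text
(no output)
```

View pics/s3.png

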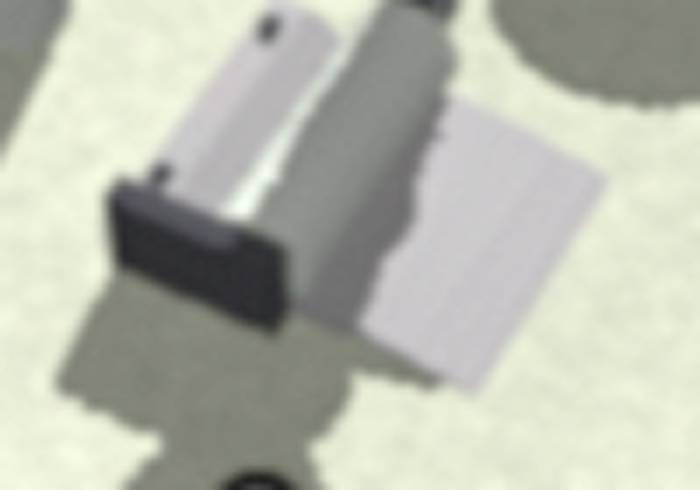

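The finger stopped while the force rose, and the crop shows the bar's end at the plate (near (250,235)). That means contact. I'll back off along -x, lift away and check.

Call:
apply_moves(
  claw=[-1, -1, -1, -1, -1],
  travel=[
    [0, -0.003, 0],
    [0, -0.015, 0],
    [0, -0.04, 0],
    [0, -0.06, -0.03],
    [0, -0.06, -0.08],
  ],
  turn=[
    [0, 0, 0],
    [0, 0, 0],
    [0, 0, 0],
    [0, 0, 0],
    [0, 0, 0],
  ],
)

```text
t: 8.52
tcp_pos: [0.4769, -0.0623, 0.0825]
tool_rot: [0.768, 0.641, -0.003, -0.005]
force: [-0.4, -0.2, -0.9]
finger_gap: -0.002
gripper_force: 0.0
```

Call:
apply_moves(
  claw=[-1, -1, -1, -1, -1],
  travel=[
    [0.05, 0, -0.05],
    [0.1, 0, -0.1],
    [0.15, 0, -0.15],
    [0.2, 0, -0.15],
    [0.2, 0, -0.15],
  ],
  turn=[
    [0, 0, 0],
    [0, 0, 0],
    [0, 0, 0],
    [0, 0, 0],
    [0, 0, 0],
  ],
)

```text
t: 8.93
tcp_pos: [0.5135, 0.0948, 0.208]
tool_rot: [0.768, 0.641, 0.003, 0.002]
force: [0.2, -0.4, -0.5]
finger_gap: -0.003
gripper_force: 0.0
```

```bash
python3 go.py; python3 bar.py .592 -.0835 .032; python3 - <<'E'
from station import manip
import cv2
s=manip.snapshot("top"); c=s["pixels"][140:250,190:350,::-1]
cv2.imwrite("pics/t4.png",cv2.convertScaleAbs(cv2.resize(c,None,fx=5,fy=5,interpolation=cv2.INTER_CUBIC),alpha=1.4))
E
```

```text
t 8.93 tcp [0.5135 0.0948 0.208 ] F [ 0.2 -0.4 -0.5] q6 0.15 tool y deg -10.32
top 658 deg -10.5 z 0.0247 len 0.1072 c [ 0.5969 -0.0837] block [np.float64(-0.0083), np.float64(0.0005)]
scene 513 deg -10.7 z 0.0244 len 0.1069 c [ 0.5969 -0.0807] block [np.float64(-0.0089), np.float64(0.0034)]
```

View pics/t4.png

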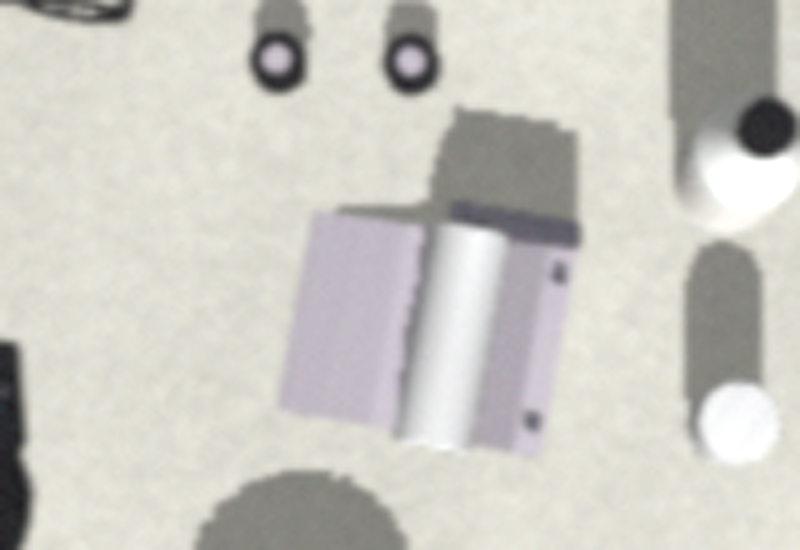

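The bar lies in the groove, from (435,445) to (475,228), with its end against the plate. The fit gives z 24.6 mm and block x about -9 mm, matching the seat, and the bystanders are undisturbed.

```bash
python3 -c "
from station import manip
print(manip.sign_off())"
```

```text
the job is handed in; nothing more can be done
None
```

The bar was rolled up the lead-in into the V-block, pushed up to the stop plate, and measured within about 3.5 mm of the seat; nothing else on the bench looked moved, and the job was handed in after about 9 s of the 54 s allowed.

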